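# Show the colleague which lens goes where

## Task

Call your colleague and show which lens goes into the spectacles: press the call button, then point down at the smallest of the three round lenses in the tray, holding the fingertips still about 2 cm above its middle for two seconds, and then point in the same way at the middle of the empty rim of the spectacles and finish there, still pointing. Do not touch, move or lift the lenses, the spectacles or anything else on the bench apart from the button, and do not come down over either of the other lenses in the tray or the spectacles' rim that already has a lens.

Things in the scene. Friction and masses are not known exactly. Their poses are not given: they have to be found in the camera images.
- call (a joint): Plunger of the call button, m: 0 is up, 0.006 is fully down. It is pressed straight down and springs back; fully down takes about 4 N. It counts as pressed beyond 0.004 (0.1 s).
- call_top (a point): Centre of the top face of the call button, a white round cap 32 mm across on a black housing fixed to the bench, the top 22 mm above it, standing alone on the robot's right (-y) side. The point goes down with the cap.
- tray: Blue plastic tray fixed to the bench, 116 mm (its x) by 306 mm (its y) by 18 mm high, walls 4 mm, three compartments in a row along its y with one lens in each. Origin: centre of the underside.
- lens_small: The smallest lens: a clear uncut round lens 54 mm across, 9 mm thick in the middle, lying loose in one compartment of the tray (which one varies). Origin: centre of the underside; z up.
- lens_small_top (a point): Middle of the upper face of the smallest lens.
- lens_medium: The middle lens, as the smallest but 66 mm across, 9 mm thick. Not to be pointed at. Origin: centre of the underside.
- lens_large: The largest lens, 78 mm across, 9 mm thick. Not to be pointed at. Origin: centre of the underside.
- lens_medium_top (a point): Middle of the upper face of the middle lens.
- lens_large_top (a point): Middle of the upper face of the largest lens.
- spectacles: Brown round-rimmed spectacles, loose, lying with the lens plane level and facing up, temples folded underneath. 140 mm long (its y), 55 mm wide (its x), the top of the rims 27 mm above the bench. Origin: on the bench under the bridge. The rim on its +y side holds a clear lens, the one on its -y side is empty. They may lie turned any way.
- empty_rim (a point): Centre of the empty rim (inside width 47 mm), level with the top of the rim, 34 mm from the bridge along the spectacles' -y.
- glazed_rim (a point): Centre of the rim that already has its lens, level with the top of the rim, 34 mm along the spectacles' +y.
- folding_rule: Bystander: closed white folding rule, 235 mm long (its y), 18 mm wide, 16 mm high, lying at the far side. Origin: centre of the underside.
- dropper: Bystander: small clear bottle with red cap, 40 mm across, 85 mm tall, upright at the far side. Origin: centre of the underside.
- driver: Bystander: screwdriver 150 mm long lying on the bench between the robot and the tray. Origin: on its underside, its x axis along the shaft towards the tip.
There are look-alikes about, which are no part of the job. Of the things shaped like the part that bears call, the black one is meant.

How it is judged:
On the way, in this order (a step that is already met when the one before it is completed fails the run):
1. the call button is pressed (value of joint call above 0.004 m), for 0.1 s.
2. the fingertips are held pointing down just above the middle of the smallest lens for 1.5 s (horizontal distance between the grasp point and lens_small_top below 0.018 m and z of the grasp point in the frame of lens_small_top between 0.02 and 0.065 m and angle between the grasp point's own z axis and vertical above 2.3 rad), for 1.5 s.
At the end, for the whole second after the job is handed in: TCP still above the empty rim: within 16 mm of its centre sideways, 20 to 65 mm above its top, tool within about 48 degrees of straight down; button up again; lenses and spectacles within 8 mm, bystanders within 15 mm of where they began, all at rest (horizontal distance between the grasp point and empty_rim below 0.016 m and z of the grasp point in the frame of empty_rim between 0.02 and 0.065 m and angle between the grasp point's own z axis and vertical above 2.3 rad and value of joint call below 0.002 m and distance of each of lens_small, lens_medium, lens_large, spectacles from where it was at the start of the episode below 0.008 m and distance of each of folding_rule, dropper, driver from where it was at the start of the episode below 0.015 m and linear speed of each of lens_small, lens_medium, lens_large, spectacles, folding_rule, dropper, driver below 0.02 m/s); the robot touches nothing.
It fails at once if a lens or the spectacles is touched (over 0.3 N) (contact force between any of the fingers, the arm and lens_small above 0.3 N or contact force between any of the fingers, the arm and lens_medium above 0.3 N or contact force between any of the fingers, the arm and lens_large above 0.3 N or contact force between any of the fingers, the arm and spectacles above 0.3 N).
It fails at once if a lens or the spectacles is moved by over 8 mm or lifted (distance of any of lens_small, lens_medium, lens_large, spectacles from where it was at the start of the episode above 0.008 m).
It fails at once if a bystander (rule, bottle, screwdriver) is moved by over 15 mm or touched at over 1 N (distance of any of folding_rule, dropper, driver from where it was at the start of the episode above 0.015 m or contact force between any of the fingers, the arm and folding_rule above 1 N or contact force between any of the fingers, the arm and dropper above 1 N or contact force between any of the fingers, the arm and driver above 1 N).
It fails at once if the tray is touched at over 1 N (contact force between any of the fingers, the arm and tray above 1 N).
It fails at once if the tool comes down over another lens of the tray or the glazed rim (TCP within 15 mm of its middle sideways and less than 60 mm above it) ((horizontal distance between the grasp point and lens_medium_top below 0.015 m and z of the grasp point in the frame of lens_medium_top below 0.06 m) or (horizontal distance between the grasp point and lens_large_top below 0.015 m and z of the grasp point in the frame of lens_large_top below 0.06 m) or (horizontal distance between the grasp point and glazed_rim below 0.015 m and z of the grasp point in the frame of glazed_rim below 0.06 m)).
It also fails if it takes over 48 s, if anything falls off the work surface, if the arm or the gripper's body presses on something with over 40 N, if the wrist force passes 120 N, or if a joint passes its speed limit or range.

## Robot

A 6-joint arm with a two-finger parallel gripper is mounted at the origin on the work surface. World frame = base frame: x ahead of the robot, y to its left, z up, the work surface at z = 0. Lengths are in m, angles in rad, forces in N, time in s.
With the tool pointing down it reaches from about 0.35 to 0.975 m from the base axis. Payload 4.9 kg.
Tool frame: the origin (TCP) lies between the finger pads, 19 mm behind the fingertips; this is the grasp point; z points along the fingers, y is the direction in which the jaws open and shut (so a half turn about z gives the same grasp; the last joint's range is limited). The gripper opens to 85 mm and grips with 20 to 120 N. Pads are 22 mm wide; open, the fingers measure 114 mm over their backs; the gripper's body (76 mm by 85 mm) begins 54 mm behind the grasp point. The pads swing forward as they close: fully open they stand 13 mm farther back than shut.
Start: joints at [-1.307, 0.053, 1.613, -0, 1.476, -0.119], TCP at [0.233, -0.58, 0.25] pointing down, gripper open.
Joint ranges: [-3.01, 3.01], [-1.01, 2.22], [0.06, 2.58], [-1.02, 4.17], [0.09, 2.62], [-3.14, 3.14]. Speed limits (rad/s): [2.57, 2.57, 3.14, 3.14, 3.14, 3.14].

## Interface

Orientations are given as a unit quaternion [w, x, y, z].
In Python, from plant import state, grab_frame, camera_params, job_done, boxes_of gives the robot as it stands.
- The arm moves only by the tool step_arm, never from a script. Its argument "steps" is a list of rows, each a list of 4 numbers: the shift along the tool's x, y, z in mm, then the turn about the tool's z in degrees. A call has 1 to 8 rows; each row shifts and turns the pose as measured when the row begins, along the tool's axes as they then stand; what a row does not reach is not made up. A row lasts 1/10 s, in which the tool goes at most 50 mm and 8.59 degrees, less where a joint would pass 70% of its speed; a pose out of reach is approached as far as the arm can. A call is refused whole if a number of a shift passes 50 or a number of a turn 8.59, either way. A call with a gripper value outside its range is refused whole. "claw" is the opening in per cent of the stroke, from 0 (shut) to 100 (fully open), set as the call begins (left out, the last holds). The fingers move at their own pace and stop on an object; the grip force is fixed at half the most. Time passes only in rows, so rows that do not move let the fingers close. It gives the time, the measured TCP pose, the force and the opening at its end, in the units of the state.
- state(): the state, without advancing time (a new reading comes with each control period).
- grab_frame(name): name is "scene" or "top"; returns (picture, depth): 480x640x3 uint8, red, green, blue; 480x640 float32, m along the optical axis (not along the pixel's ray), 0 where there is no reading.
- camera_params(name): a dict with "mtx" (3x3 intrinsics, pixels), "k1" (the pictures are not rectified: a ray, as slopes to the right and down, at radius r is drawn at 1 + k1 r^2 times it, then the intrinsics apply), "extrinsics" (4x4, takes a point from camera to world coordinates). Camera axes: x right, y down, z forward; pixel columns grow to the right and rows downward; lengths in m; the calibration is good to about 2 mm. A picture is of the moment at which its call begins. camera_params takes no time and is no camera call.
- job_done(): hands the job in, once; it reports no verdict.
Trained networks look in the newest picture that a camera, given by its name, has taken for a name from the list of things; names that differ only in an ending like _2 or _b are one class to them, and where a whole thing is asked for, a point or a joint stands for the part that bears it (a point fixed in the world has none). Each returns a list of dicts, best first, with "p" (0 to 1); they miss things now and then, are a little off and sometimes report something else, mostly with a low value. They report only what shows in the picture. A call takes as long as a camera call. They do not tell look-alikes from the thing itself.
- boxes_of(camera, label): "box" ([left, top, width, height] in pixels, round what is visible of it).
The state is a dict: "time": time; "joint_pos": joint angles; "joint_vel": joint speeds; "joint_efforts": joint torques, N m; "tool_pos": TCP position; "tool_rot": TCP orientation; "contact_force": force on the tool from outside, world axes, zero at the start; "ft_torque": the same for the moment, N m; "gripper_width": opening from 0.0 (shut) to 1.0 (fully open).
Only numpy, scipy, OpenCV 4.12 (cv2) and the standard library are available. Lean on these libraries where they do the work, as an engineer would, in place of code of your own. Each camera call takes 0.05 s, during which the arm holds its last target. There are 200 camera calls.

## Working session

There is one attempt and no reset: what is moved stays moved. The work goes in short steps, Python scripts to look and compute and a tool call to move; the robot and the scene stay as the last step left them, time stands still between calls to the robot, and variables do not carry over. Pictures are saved under pics/ and viewed, about 8 in all and at most 12, crops included, and the job is handed in when it is done.

Besides the shell and the picture viewer there is one more tool, called after "Emit:" in YAML: its name, and indented under it one key for each argument. step_arm: Moves the arm, as the interface text tells. Its arguments: {"type":"object","properties":{"steps":{"type":"array"},"claw":{"type":"number"}},"required":["steps"]}

```bash
mkdir -p pics; cat > h.py <<'E'
import numpy as np, cv2
from plant import *
def px2w(cam, u, v, z=None, d=None):
    p=camera_params(cam); K=np.array(p["mtx"]); T=np.array(p["extrinsics"])
    r=cv2.undistortPoints(np.array([[[u,v]]],float),K,np.array([0,0,0,0,0.]))[0,0]
    s=r.copy()
    for _ in range(20): s=r/(1+p["k1"]*(s@s))
    ray=T[:3,:3]@np.array([s[0],s[1],1.]); o=T[:3,3]
    t=d if d is not None else (z-o[2])/ray[2]
    return o+t*ray
E
python3 - <<'E'
from h import *
for c in("scene","top"):
    im,d=grab_frame(c); cv2.imwrite(f"pics/{c}0.png",im[:,:,::-1]); np.save(f"{c}_d.npy",d)
    p=camera_params(c); print(c,np.round(p["mtx"],1).tolist(),p["k1"],np.round(p["extrinsics"],3).tolist())
    for l in ("call","tray","lens_small","lens_medium","lens_large","spectacles","folding_rule","dropper","driver"):
        for b in boxes_of(c,l)[:4]:
            x,y,w,h=b["box"]; print(l,np.round(b["box"]).tolist(),round(b["p"],2),np.round(px2w(c,x+w/2,y+h/2,0.015),3))
print(state())
E
```

```text
scene [[447.5, 0.0, 321.3], [0.0, 447.5, 243.5], [0.0, 0.0, 1.0]] -0.07276383986872581 [[0.676, 0.526, -0.516, 1.021], [0.737, -0.486, 0.469, -0.488], [-0.004, -0.698, -0.716, 0.683], [0.0, 0.0, 0.0, 1.0]]
call [203.0, 269.0, 14.0, 20.0] 0.61 [ 0.463 -0.274  0.015]
call [120.0, 334.0, 20.0, 16.0] 0.57 [ 0.49  -0.458  0.015]
call [170.0, 314.0, 18.0, 16.0] 0.52 [ 0.511 -0.372  0.015]
call [332.0, 166.0, 118.0, 95.0] 0.19 [0.576 0.128 0.015]
tray [332.0, 166.0, 118.0, 96.0] 0.75 [0.578 0.127 0.015]
lens_small [390.0, 206.0, 20.0, 14.0] 0.64 [0.587 0.144 0.015]
lens_medium [356.0, 222.0, 31.0, 22.0] 0.87 [0.589 0.049 0.015]
lens_large [404.0, 180.0, 36.0, 24.0] 0.71 [0.577 0.236 0.015]
spectacles [255.0, 265.0, 61.0, 46.0] 0.94 [ 0.581 -0.181  0.015]
folding_rule [301.0, 308.0, 111.0, 84.0] 0.58 [ 0.766 -0.177  0.015]
dropper [432.0, 261.0, 25.0, 39.0] 0.65 [0.775 0.058 0.015]
driver [296.0, 175.0, 47.0, 34.0] 0.92 [0.412 0.061 0.015]
driver [258.0, 267.0, 54.0, 37.0] 0.18 [ 0.575 -0.177  0.015]
top [[441.1, 0.0, 313.3], [0.0, 441.1, 239.5], [0.0, 0.0, 1.0]] -0.04217816542640371 [[0.158
[... 974 characters left out ...]
  0.015]
{'time': 1.0, 'joint_pos': array([-1.30702364e+00,  5.27006570e-02,  1.61288692e+00,  2.23435580e-05,
        1.47600023e+00, -1.19004151e-01]), 'joint_vel': array([ 0.00121407, -0.00037001, -0.00037792,  0.00110128,  0.00113671,
        0.00030073]), 'joint_efforts': array([-9.12319956e-04, -3.93687165e+01, -3.70474398e+01, -1.54602308e-04,
        4.60963747e-04, -1.20639729e-05]), 'tool_pos': array([ 0.2334362 , -0.57975577,  0.25001099]), 'tool_rot': array([1.61106405e-06, 9.81741275e-01, 1.90221105e-01, 1.12676420e-05]), 'contact_force': array([ 0.65370305, -0.30132368,  0.59980932]), 'ft_torque': array([0.00209125, 0.03690136, 0.07506626]), 'gripper_width': 0.9996659297865581}
```

View pics/top0.png

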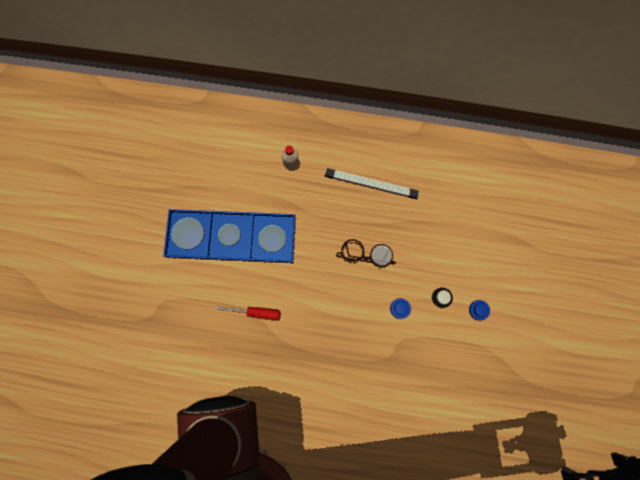

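View pics/scene0.png

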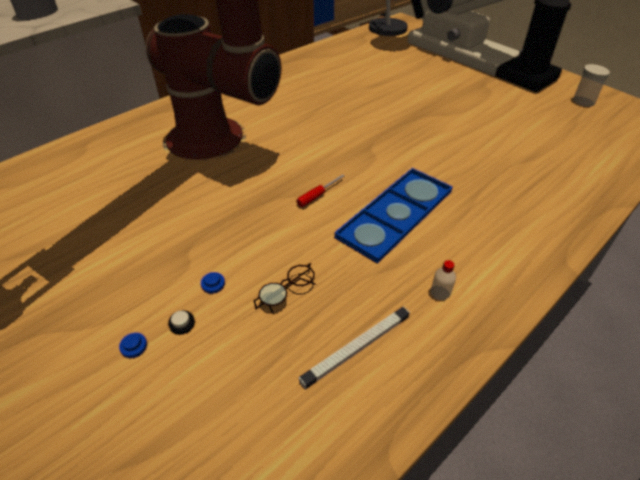

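Top view: the three button-like things are blue at (400,308), black with a white cap at (443,297), and blue at (480,310). The black one fits the description. The lenses run large (187,233), small (229,234), medium (272,238). The empty rim is at (353,250) and the glazed one at (381,255). I'll confirm this in one enlarged crop and measure.

```bash
python3 - <<'E'
from h import *
t=cv2.imread("pics/top0.png"); s=cv2.imread("pics/scene0.png")
a=cv2.resize(t[230:330,330:500],None,fx=4.5,fy=4.5,interpolation=3)   # 765x450
cv2.imwrite("pics/crop1.png",a)
b=cv2.resize(s[160:360,110:460],None,fx=2.28,fy=2.28,interpolation=3); cv2.imwrite("pics/crop2.png",b)
# blobs
def blobs(c,mask,lo,hi,z,roi):
    m=np.zeros(mask.shape,np.uint8);x,y,X,Y=roi;m[y:Y,x:X]=mask[y:Y,x:X]
    n,_,st,ce=cv2.connectedComponentsWithStats(m.astype(np.uint8))
    for i in range(1,n):
        if lo<st[i,4]<hi: print(c,st[i].tolist(),np.round(ce[i],1),np.round(px2w(c,*ce[i],z=z),4))
for c,im,rb,rl,rs in (("top",t,(428,285,458,310),(160,205,300,265),(335,235,400,270)),("scene",s,(160,305,200,340),(330,165,455,262),(250,260,320,312))):
    hsv=cv2.cvtColor(im,cv2.COLOR_BGR2HSV); H,S,V=cv2.split(hsv)
    print("cap");blobs(c,((V>150)&(S<90)),30,2000,.022,rb)
    print("lenses");blobs(c,((S<120)&(V>90)),60,3000,.010,rl)
    print("spec dark");blobs(c,(V<90),30,3000,.025,rs)
    print("glazed");blobs(c,((S<90)&(V>100)),60,3000,.025,rs)
E
```

```text
cap
top [438, 291, 12, 13, 125] [443.6 296.8] [ 0.509  -0.3661  0.022 ]
lenses
top [162, 209, 134, 49, 238] [210.2 218.9] [0.6076 0.2035 0.01  ]
top [171, 218, 33, 32, 816] [187.3 233.1] [0.5646 0.2505 0.01  ]
top [218, 224, 23, 22, 398] [228.8 234.3] [0.5773 0.1517 0.01  ]
top [258, 225, 28, 27, 595] [271.8 238.1] [0.5847 0.0487 0.01  ]
spec dark
top [336, 239, 60, 29, 322] [360.6 255.4] [ 0.5737 -0.1642  0.025 ]
glazed
top [372, 245, 20, 20, 313] [381.4 254.6] [ 0.5834 -0.2119  0.025 ]
cap
scene [172, 311, 16, 14, 169] [179.4 317.5] [ 0.5082 -0.367   0.022 ]
lenses
scene [334, 167, 119, 71, 253] [386.6 194.5] [0.5214 0.1744 0.01  ]
scene [405, 180, 33, 21, 544] [421.2 189.8] [0.5656 0.2489 0.01  ]
scene [387, 203, 23, 17, 303] [398.1 210.9] [0.5778 0.1501 0.01  ]
scene [354, 224, 31, 22, 534] [369.4 234.4] [0.5855 0.047  0.01  ]
spec dark
scene [283, 264, 28, 26, 125] [295.1 278.5] [ 0.5813 -0.1567  0.025 ]
scene [254, 296, 32, 16, 249] [271.  305.3] [ 0.5999 -0.2297  0.025 ]
glazed
scene [260, 284, 26, 20, 395] [272.2 293.1] [ 0.5796 -0.2108  0.025 ]
```

View pics/crop1.png

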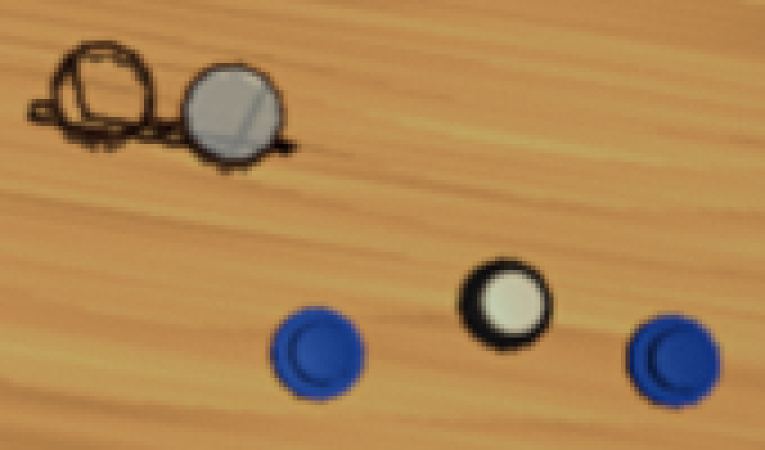

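View pics/crop2.png

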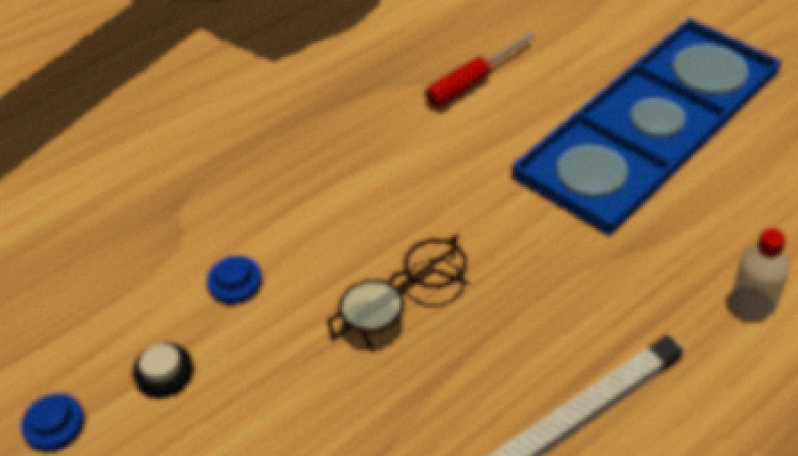

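```bash
cat >> h.py <<'E'
from scipy.spatial.transform import Rotation as Ro
def go(*p):
    s=state(); w,x,y,z=s["tool_rot"]; R=Ro.from_quat([x,y,z,w]).as_matrix()
    print("t",round(s["time"],2),"pos",np.round(s["tool_pos"],4),"zax",np.round(R[:,2],3),"rel mm",np.round(1e3*R.T@(np.array(p)-s["tool_pos"]),1))
E
python3 - <<'E'
from h import *
e=px2w("top",352.7,250.4,z=.027); f=px2w("scene",301.2,275.4,z=.027)
g=px2w("top",381.4,254.6,z=.027); h=px2w("scene",272.2,293.1,z=.027)
print(e,f,g,h,np.linalg.norm(e-g),np.linalg.norm(f-h))
go(.5086,-.3665,.10); go(.5086,-.3665,.25)
E
```

```text
[ 0.58218885 -0.14428132  0.027     ] [ 0.58469811 -0.14415595  0.027     ] [ 0.58293513 -0.21153182  0.027     ] [ 0.580753   -0.21160854  0.027     ] 0.06725464547426041 0.0675678642179977
t 1.0 pos [ 0.2334 -0.5798  0.25  ] zax [ 0.  0. -1.] rel mm [334.9 -95.1 150. ]
t 1.0 pos [ 0.2334 -0.5798  0.25  ] zax [ 0.  0. -1.] rel mm [334.9 -95.1   0. ]
```

The two views agree. The cap is at (0.5086, -0.3665), the small lens at (0.5776, 0.151) and the empty rim at (0.5834, -0.144), 67.5 mm from the glazed rim (nominal 68 mm). Moving now.

Emit:
step_arm:
  steps:
    - [42,-12,10,0]
    - [42,-12,10,0]
    - [42,-12,10,0]
    - [42,-12,10,0]
    - [42,-12,15,0]
    - [42,-12,15,0]
    - [42,-12,15,0]
    - [40,-11,15,0]
  claw: 0

```text
time: 1.8
tool_pos: [0.5153, -0.367, 0.151]
tool_rot: [0.006, 0.983, 0.185, 0.001]
contact_force: [0.3, -0.5, 0.5]
gripper_width: -0.002
```

```bash
python3 -c "
from h import *
go(.5086,-.3665,.10)"
```

```text
t 1.8 pos [ 0.5153 -0.367   0.151 ] zax [ 0.005 -0.011 -1.   ] rel mm [-6.1 -3.5 51. ]
```

Emit:
step_arm:
  steps:
    - [0,0,0,0]
    - [-3,-2,20,0]
    - [-3,-1,20,0]
    - [0,0,15,0]
    - [0,0,5,0]
    - [0,0,0,0]

```text
time: 2.4
tool_pos: [0.512, -0.3635, 0.0877]
tool_rot: [0.005, 0.982, 0.189, 0.001]
contact_force: [-0.2, -0.5, 0.0]
gripper_width: 0.0
```

```bash
python3 - <<'E'
from h import *
go(.5086,-.3665,.043)
im,d=grab_frame("scene"); cv2.imwrite("pics/s2.png",cv2.resize(im[180:380,60:360,::-1],None,fx=2.6,fy=2.6,interpolation=3))
E
```

```text
t 2.4 pos [ 0.512  -0.3635  0.0877] zax [ 0.004 -0.01  -1.   ] rel mm [-4.3  1.1 44.7]
```

View pics/s2.png

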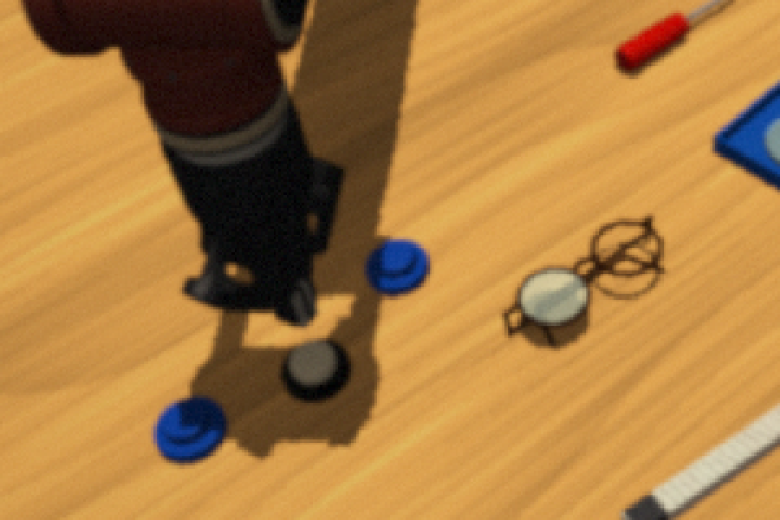

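The closed fingertips are just above the black button, between the two blue ones. Descending.

Emit:
step_arm:
  steps:
    - [-2,0,12,0]
    - [-2,1,12,0]
    - [0,0,10,0]
    - [0,0,6,0]
    - [0,0,0,0]

```text
time: 2.95
tool_pos: [0.5095, -0.3685, 0.0472]
tool_rot: [0.007, 0.982, 0.188, 0.002]
contact_force: [0.1, -0.2, 0.5]
gripper_width: 0.002
```

Emit:
step_arm:
  steps:
    - [0,0,4,0]
    - [0,0,3,0]
    - [0,0,3,0]
    - [0,0,0,0]

```text
time: 3.35
tool_pos: [0.51, -0.3688, 0.0374]
tool_rot: [0.007, 0.982, 0.188, 0.002]
contact_force: [-1.9, 1.3, 2.4]
gripper_width: 0.003
```

Emit:
step_arm:
  steps:
    - [0,0,1.5,0]
    - [0,0,1.5,0]
    - [0,0,0,0]
    - [0,0,0,0]
    - [0,0,0,0]

```text
time: 3.85
tool_pos: [0.5102, -0.369, 0.0359]
tool_rot: [0.007, 0.982, 0.188, 0.002]
contact_force: [-2.2, 1.3, 3.3]
gripper_width: -0.002
```

Emit:
step_arm:
  steps:
    - [0,0,2,0]
    - [0,0,2,0]
    - [0,0,2,0]
    - [0,0,2,0]
    - [0,0,2,0]

```text
time: 4.35
tool_pos: [0.5106, -0.3693, 0.0345]
tool_rot: [0.005, 0.982, 0.189, 0.0]
contact_force: [-7.1, 5.2, 14.6]
gripper_width: 0.001
```

It has bottomed out at 14.6 N against the 4 N needed, so the button was pressed. Retracting.

Emit:
step_arm:
  steps:
    - [0,0,-10,0]
    - [0,0,-30,0]
    - [0,0,-45,0]
    - [0,0,-45,0]
    - [0,0,-30,0]
    - [0,0,0,0]

```text
time: 4.95
tool_pos: [0.5107, -0.3678, 0.1984]
tool_rot: [0.006, 0.982, 0.189, 0.002]
contact_force: [0.4, -0.3, 1.4]
gripper_width: 0.001
```

```bash
python3 -c "
from h import *
go(.5776,.151,.20)
for b in boxes_of('scene','call')[:0]: pass
print(state()['contact_force'])"
```

```text
t 4.95 pos [ 0.5107 -0.3678  0.1984] zax [ 0.006 -0.012 -1.   ] rel mm [ 254.3 -457.1   -7.5]
[-0.56060533  0.03453963  0.02380158]
```

Emit:
step_arm:
  steps:
    - [23,-41,0,0]
    - [23,-41,0,0]
    - [23,-41,0,0]
    - [23,-41,0,0]
    - [23,-41,0,0]
    - [23,-41,0,0]
    - [23,-41,0,0]
    - [23,-41,0,0]

```text
time: 5.8
tool_pos: [0.5552, 0.0147, 0.1739]
tool_rot: [0.001, 0.983, 0.182, -0.007]
contact_force: [0.4, -0.2, 0.3]
gripper_width: -0.002
```

```bash
python3 -c "
from h import *
go(.5776,.151,.20)"
```

```text
t 5.8 pos [0.5552 0.0147 0.1739] zax [-0.014 -0.004 -1.   ] rel mm [  69.4 -119.2  -27. ]
```

Emit:
step_arm:
  steps:
    - [17,-30,-8,0]
    - [17,-30,-8,0]
    - [17,-30,-8,0]
    - [12,-20,-3,0]
    - [0,0,0,0]

```text
time: 6.3
tool_pos: [0.5688, 0.1512, 0.1861]
tool_rot: [-0.002, 0.982, 0.186, -0.016]
contact_force: [-0.1, -0.2, -0.0]
gripper_width: -0.002
```

```bash
python3 - <<'E'
from h import *
go(.5776,.151,.11)
im,d=grab_frame("scene"); cv2.imwrite("pics/s3.png",cv2.resize(im[60:300,240:520,::-1],None,fx=2.4,fy=2.4,interpolation=3))
E
```

```text
t 6.3 pos [0.5688 0.1512 0.1861] zax [-0.032 -0.003 -0.999] rel mm [10.4  4.1 75.8]
```

View pics/s3.png

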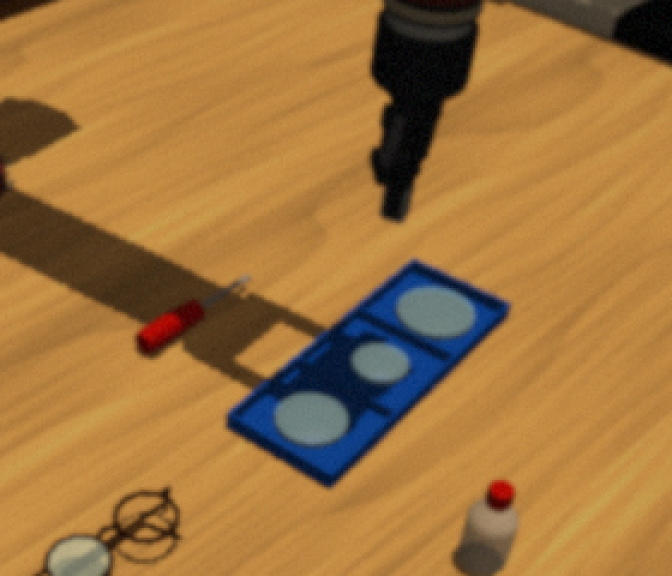

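The small lens is in the middle compartment and the tool is above it. Descending in two stages.

Emit:
step_arm:
  steps:
    - [5,2,25,0]
    - [5,2,25,0]
    - [0,0,20,0]
    - [0,0,0,0]

```text
time: 6.75
tool_pos: [0.5744, 0.1454, 0.1073]
tool_rot: [-0.001, 0.983, 0.184, -0.02]
contact_force: [-0.1, -0.4, -0.4]
gripper_width: 0.0
```

```bash
python3 -c "
from h import *
go(.5776,.151,.056)"
```

```text
t 6.75 pos [0.5744 0.1454 0.1073] zax [-0.04  -0.006 -0.999] rel mm [ 7.  -3.6 51.1]
```

Emit:
step_arm:
  steps:
    - [3,-2,20,0]
    - [3,-2,15,0]
    - [0,0,10,0]
    - [0,0,4,0]
    - [0,0,0,0]

```text
time: 7.25
tool_pos: [0.5767, 0.1477, 0.0561]
tool_rot: [-0.0, 0.983, 0.183, -0.021]
contact_force: [-0.4, 0.1, 0.6]
gripper_width: 0.001
```

```bash
python3 - <<'E'
from h import *
go(.5776,.151,.055)
im,d=grab_frame("scene"); cv2.imwrite("pics/s4.png",cv2.resize(im[120:280,320:480,::-1],None,fx=3.6,fy=3.6,interpolation=3))
E
```

```text
t 7.25 pos [0.5767 0.1477 0.0561] zax [-0.041 -0.007 -0.999] rel mm [ 2.  -2.7  1. ]
```

View pics/s4.png

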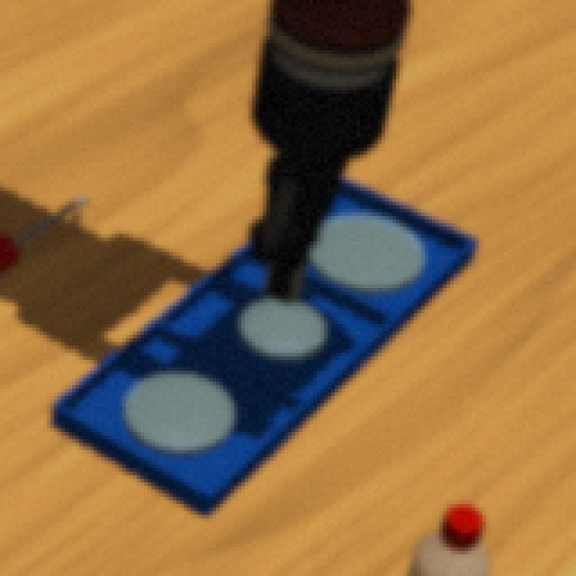

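Horizontal error is about 3 mm and the fingertips are about 2 cm above the small lens. Holding for more than 2 s.

Emit:
step_arm:
  steps:
    - [1,-2,0,0]
    - [0,0,0,0]
    - [0,0,0,0]
    - [0,0,0,0]
    - [0,0,0,0]
    - [0,0,0,0]
    - [0,0,0,0]
    - [0,0,0,0]

```text
time: 8.1
tool_pos: [0.5796, 0.1507, 0.0603]
tool_rot: [0.0, 0.983, 0.183, -0.017]
contact_force: [-0.1, 0.5, -0.6]
gripper_width: -0.008
```

Emit:
step_arm:
  steps:
    - [0,0,0,0]
    - [0,0,0,0]
    - [0,0,0,0]
    - [0,0,0,0]
    - [0,0,0,0]
    - [0,0,0,0]
    - [0,0,0,0]
    - [0,0,0,0]

```text
time: 8.9
tool_pos: [0.5794, 0.1506, 0.06]
tool_rot: [0.0, 0.983, 0.183, -0.017]
contact_force: [0.2, 0.4, 0.6]
gripper_width: 0.0
```

Emit:
step_arm:
  steps:
    - [0,0,0,0]
    - [0,0,0,0]
    - [0,0,0,0]
    - [0,0,0,0]
    - [0,0,0,0]
    - [0,0,0,0]
    - [0,0,0,0]
    - [0,0,0,0]

```text
time: 9.7
tool_pos: [0.5794, 0.1506, 0.06]
tool_rot: [0.0, 0.983, 0.183, -0.017]
contact_force: [-0.5, -0.2, -0.4]
gripper_width: 0.002
```

Emit:
step_arm:
  steps:
    - [0,0,-20,0]
    - [0,0,-40,0]
    - [0,0,-40,0]
    - [0,0,-30,0]
    - [0,0,0,0]

```text
time: 10.2
tool_pos: [0.5824, 0.1513, 0.192]
tool_rot: [-0.0, 0.983, 0.183, -0.02]
contact_force: [1.1, 0.7, 0.2]
gripper_width: 0.002
```

```bash
python3 -c "
from h import *
go(.5834,-.1442,.18)"
```

```text
t 10.2 pos [0.5824 0.1513 0.192 ] zax [-0.04  -0.007 -0.999] rel mm [-104.8  276.2   14.1]
```

Emit:
step_arm:
  steps:
    - [-15,40,0,0]
    - [-15,40,0,0]
    - [-15,40,0,0]
    - [-15,40,0,0]
    - [-15,40,0,0]
    - [-15,40,0,0]
    - [0,0,0,0]

```text
time: 10.9
tool_pos: [0.5832, -0.112, 0.1877]
tool_rot: [-0.001, 0.982, 0.185, -0.022]
contact_force: [0.3, 0.1, 0.7]
gripper_width: 0.002
```

```bash
python3 -c "
from h import *
go(.5834,-.1442,.12)"
```

```text
t 10.9 pos [ 0.5832 -0.112   0.1877] zax [-0.043 -0.006 -0.999] rel mm [-8.7 30.8 67.9]
```

Emit:
step_arm:
  steps:
    - [-4,15,10,0]
    - [-4,14,20,0]
    - [0,0,20,0]
    - [0,0,10,0]
    - [0,0,0,0]

```text
time: 11.4
tool_pos: [0.5815, -0.1423, 0.1209]
tool_rot: [-0.003, 0.983, 0.184, -0.024]
contact_force: [0.1, -0.9, 0.5]
gripper_width: -0.003
```

```bash
python3 - <<'E'
from h import *
go(.5834,-.1442,.070)
im,d=grab_frame("scene"); cv2.imwrite("pics/s5.png",cv2.resize(im[180:360,140:380,::-1],None,fx=3.2,fy=3.2,interpolation=3))
E
```

```text
t 11.4 pos [ 0.5815 -0.1423  0.1209] zax [-0.048 -0.002 -0.999] rel mm [ 3.4  3.3 50.8]
```

View pics/s5.png

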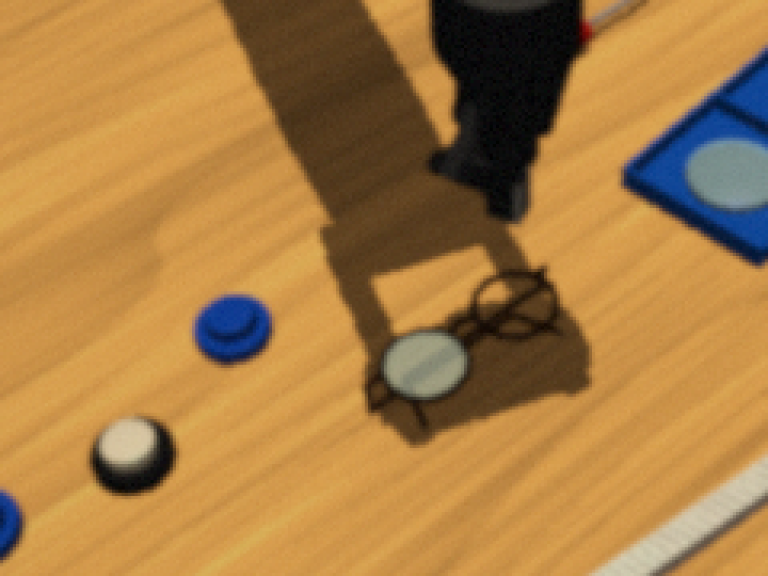

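The tool is lined up above the empty rim and the button is up again. Descending to a TCP height of about 0.07.

Emit:
step_arm:
  steps:
    - [2,1,20,0]
    - [1,1,18,0]
    - [0,0,8,0]
    - [0,0,2,0]
    - [0,0,0,0]

```text
time: 11.95
tool_pos: [0.5868, -0.1418, 0.0775]
tool_rot: [-0.001, 0.982, 0.186, -0.02]
contact_force: [-0.1, 0.7, 0.3]
gripper_width: -0.001
```

```bash
python3 - <<'E'
from h import *
go(.5834,-.1442,.070)
im,d=grab_frame("scene"); cv2.imwrite("pics/s6.png",cv2.resize(im[180:360,140:380,::-1],None,fx=3.2,fy=3.2,interpolation=3))
E
```

```text
t 11.95 pos [ 0.5868 -0.1418  0.0775] zax [-0.04  -0.005 -0.999] rel mm [-3.8  1.1  7.6]
```

View pics/s6.png

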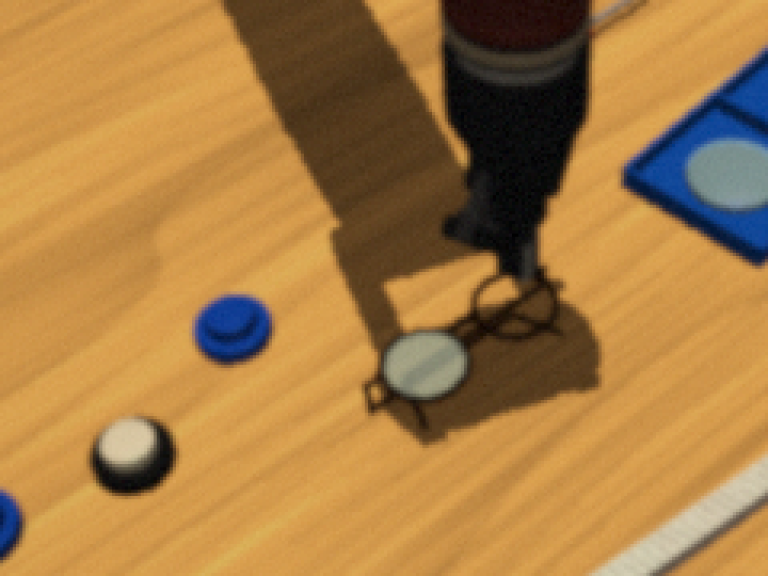

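Emit:
step_arm:
  steps:
    - [-3,1,6,0]
    - [0,0,0,0]
    - [0,0,0,0]
    - [0,0,0,0]
    - [0,0,0,0]
    - [0,0,0,0]

```text
time: 12.6
tool_pos: [0.5858, -0.1448, 0.0747]
tool_rot: [0.0, 0.982, 0.186, -0.018]
contact_force: [-0.4, 0.9, 0.5]
gripper_width: -0.006
```

```bash
python3 -c "
from h import *
go(.5834,-.1442,.070)
print(np.abs(state()['joint_vel']).max())"
```

```text
t 12.6 pos [ 0.5858 -0.1448  0.0747] zax [-0.034 -0.007 -0.999] rel mm [-1.9 -1.4  4.8]
0.003079275411720153
```

```bash
python3 -c "
from h import *
print(job_done())"
```

```text
the job is handed in; nothing more can be done
None
```

The job is handed in at about 12.6 s of the 48 s allowed. `job_done()` gives no verdict, so the points below are my own checks.

- **Button:** I pressed the black call button, not the two blue look-alikes. It was pushed down until it bottomed out at about 14.6 N. A later picture showed the cap up again.
- **Smallest lens:** I pointed at the lens in the middle compartment and held still for about 2.4 s. The grasp point was about 2 mm off its centre. The fingertips ended nearer 3 cm above the lens than the 2 cm asked, because the arm settled a few millimetres high; the grasp point was still inside the 20–65 mm height band.
- **Empty rim:** I finished above it, still pointing down. The last reading showed the grasp point about 2.5 mm off centre and 48 mm above the rim top, with the tool tilted about 2° and the arm at rest. That puts the fingertips again nearer 3 cm above the rim than 2 cm.
- **Contact:** Away from the button, readings showed no contact beyond sensor noise. The later pictures show nothing moved, but I did not re-measure the positions of the lenses, spectacles or bystanders at the end.

The camera positions for all targets agreed between the two views to about 3 mm, and no check failed.

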